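Find and dock the rocking medicine pocket

ROBOT

A 7-joint arm with a two-finger parallel gripper is mounted at the origin on the work surface. World frame = base frame: x ahead of the robot, y to its left, z up, the work surface at z = 0. Lengths are in m, angles in rad, forces in N, time in s.
With the tool pointing down it reaches from about 0.4 to 0.875 m from the base axis. Payload 19.3 kg.
Tool frame: the origin (TCP) lies on the centre line of the jaws, within the pads' length; the fingertips stand 25 mm ahead of it and the grasp point (between the pads) lies 6 mm ahead of it (tips_ahead is the distance from the TCP to the fingertips, in m); z points along the fingers, y is the direction in which the jaws open and shut (so a half turn about z gives the same grasp; the last joint's range is limited). The gripper opens to 85 mm and grips with 20 to 120 N. Pads are 22 mm wide; open, the fingers measure 114 mm over their backs; the gripper's body (76 mm by 85 mm) begins 54 mm behind the grasp point. The pads swing forward as they close: fully open they stand 13 mm farther back than shut.
Start: joints at [1.101, 0.521, -0.036, 1.599, 0.021, 1.021, -0.113], TCP at [0.243, -0.576, 0.256] pointing down, gripper open.
Joint ranges: [-2.91, 2.91], [-0.3, 2.13], [-1.5, 1.42], [0.17, 2.43], [-1.26, 4.41], [0.16, 1.93], [-2.52, 2.52]. Speed limits (rad/s): [1.89, 1.89, 2.39, 2.39, 3.01, 3.01, 3.01].

INTERFACE

Orientations are given as [roll, pitch, yaw] about the fixed x, y, z axes, in that order (R = Rz(yaw) Ry(pitch) Rx(roll)).
In Python, from workcell import observe, grab_frame, job_done, outline_of, tips_ahead gives the robot as it stands. The module is installed in compiled form; this text tells all that it offers.
- The arm moves only by the tool move_arm, never from a script. Its argument "motion" is a list of rows, each a list of 2 entries, a list of its own where there are three numbers: the shift along the world's x, y, z in mm, then the turn, a rotation vector about the world's x, y, z in rad. A call has 1 to 12 rows; each row is the pose to reach, as a shift and turn from the pose commanded when the call began; what a row does not reach only later rows make up. A row lasts 1/8 s, in which the tool goes at most 62.5 mm and 10.7 degrees, less where a joint would pass 70% of its speed; a pose out of reach is approached as far as the arm can. A call with a gripper value outside its range is refused whole. "jaw" is the finger opening in mm, from 0 to 85.4, set as the call begins (left out, the last holds). The fingers move at their own pace and stop on an object; "grip_force" is the grip in N (left out, the last holds). Time passes only in rows, so rows that repeat a pose let the fingers close. It gives the time, the measured TCP pose, the force and the opening at its end, in the units of the state.
- observe(): the state, without advancing time (a new reading comes with each control period).
- grab_frame(name): name is "scene" or "top" or "wrist"; returns a dict with "frame" (480x640x3 uint8, red, green, blue), "fx", "fy", "cx", "cy" (pixels), "T" (4x4, takes a point from camera to world coordinates); the wrist camera has in their place "mount" (4x4, takes a point from camera to tool coordinates, whose origin is the TCP and whose axes are the flange's). Camera axes: x right, y down, z forward; pixel columns grow to the right and rows downward; lengths in m; the calibration is good to about 2 mm. A picture is of the moment at which its call begins: read the wrist's pose just before it. There is no depth.
- job_done(): hands the job in, once; it reports no verdict.
Trained networks look in the newest picture that a camera, given by its name, has taken for a name from the list of things; names that differ only in an ending like _2 or _b are one class to them, and where a whole thing is asked for, a point or a joint stands for the part that bears it (a point fixed in the world has none). Each returns a list of dicts, best first, with "score" (0 to 1); they miss things now and then, are a little off and sometimes report something else, mostly with a low value. They report only what shows in the picture. A call takes as long as a camera call. They do not tell look-alikes from the thing itself.
- outline_of(label, camera): "pixels" (480x640 bool, what is visible of it) and "pixel" ([column, row] in pixels, amid what is visible of it).
The state is a dict: "clock": time; "qpos": joint angles; "qd": joint speeds; "joint_efforts": joint torques, N m; "position": TCP position; "tool_rot": TCP orientation; "force": force on the tool from outside, world axes, zero at the start; "moment": the same for the moment, N m; "grip_width": finger opening in m.
Only numpy, scipy, OpenCV 4.12 (cv2) and the standard library are available. Lean on these libraries where they do the work, as an engineer would, in place of code of your own. Each camera call takes 0.05 s, during which the arm holds its last target.

TASK

One of the six blue-lidded pockets in this cabinet drawer is not docked, so the cabinet will not take the drawer back. With the fingertips press the lids near an edge, one after another, until you find the one that rocks, then press that one down in the middle until it sits fully home, level and flush with the rest. Do not pick up or lift any pocket, and leave the vials, bottle and carton around the drawer where they stand.

Things in the scene. Friction and masses are not known exactly. Their poses are not given: they have to be found in the camera images.
- drawer: fixed grey drawer tray on the bench, 177 (x) by 263 (y) mm, walls 30 mm high; white front plate 40 mm high and bar handle on its -x side, handle out to 126 mm. Origin on the bench under its middle, z up; yaw varies. Its floor, 8 mm above the bench, holds six pockets in two rows (x = -43 front, +43 mm back in its frame) of three (y = +86, 0, -86 mm).
- pocket1: medicine pocket, grey box with locked blue lid, 80 by 80 mm, 38 mm high over all, flat on top; front row, left (+y). Origin: middle of its underside; x, y along the drawer's x, y; z up. Loose in its cell with 2 mm play, 6 mm between lids, 140 to 270 g. All six look alike. Docked, it stands on the drawer floor, lid top 46 mm above the bench, and does not give.
- pocket2: medicine pocket, same as pocket1, front row, middle. One of the six pockets, another each time, is not docked: it stands level but about 4 mm high, on the 18 mm wide docking post that enters a socket under its middle.
- pocket3: medicine pocket, same as pocket1, front row, right (-y). Pressing the undocked one lightly (1 to 5 N) near a lid edge, 25 to 32 mm from the middle, tips it about 0.1 rad: the edge yields 1.5 to 3 mm until it meets the floor, the far edge rises. Let go, it falls back level.
- pocket4: medicine pocket, same as pocket1, back row, left (+y). Pressing the undocked one on the middle of its lid (within 8 mm) does not tip it; about 10 N there beats the friction of the docking post, and it goes down the 4 mm and stays down.
- pocket5: medicine pocket, same as pocket1, back row, middle.
- pocket6: medicine pocket, same as pocket1, back row, right (-y).
- vial_a: amber prescription vial with white cap, 37 mm across, 72 mm high, standing left of the drawer; origin at the middle of its underside. Not part of the job.
- vial_b: amber prescription vial with white cap, 37 mm across, 72 mm high, standing left of the drawer; origin at the middle of its underside. Not part of the job.
- stock_bottle: white stock bottle with blue cap, 58 mm across, 100 mm high, standing right of the drawer; origin at the middle of its underside. Not part of the job.
- carton: white medicine carton with a green band, 55 by 120 by 28 mm high, lying flat beyond the drawer; origin at the middle of its underside. Not part of the job.
Mind the look-alikes: they are no part of the job. Leave any pink look-alike of the pocket2 alone.

How it is judged:
On the way, in this order (a step that is already met when the one before it is completed fails the run):
1. the undocked pocket has been made to rock: it tips more than 0.04 rad while the fingers press it (((angle between pocket1's own z axis and vertical above 0.04 rad and z of pocket1 in the frame of drawer above 0.0095 m and contact force between the fingers and pocket1 above 0.3 N) or (angle between pocket2's own z axis and vertical above 0.04 rad and z of pocket2 in the frame of drawer above 0.0095 m and contact force between the fingers and pocket2 above 0.3 N) or (angle between pocket3's own z axis and vertical above 0.04 rad and z of pocket3 in the frame of drawer above 0.0095 m and contact force between the fingers and pocket3 above 0.3 N) or (angle between pocket4's own z axis and vertical above 0.04 rad and z of pocket4 in the frame of drawer above 0.0095 m and contact force between the fingers and pocket4 above 0.3 N) or (angle between pocket5's own z axis and vertical above 0.04 rad and z of pocket5 in the frame of drawer above 0.0095 m and contact force between the fingers and pocket5 above 0.3 N) or (angle between pocket6's own z axis and vertical above 0.04 rad and z of pocket6 in the frame of drawer above 0.0095 m and contact force between the fingers and pocket6 above 0.3 N))), for 0.1 s.
2. every pocket sits fully home: within 1.3 mm of the drawer floor and level within 0.025 rad (z of each of pocket1, pocket2, pocket3, pocket4, pocket5, pocket6 in the frame of drawer below 0.0093 m and angle between each of pocket1, pocket2, pocket3, pocket4, pocket5, pocket6's own z axis and vertical below 0.025 rad), for 0.2 s.
At the end, for the whole second after the job is handed in: All six pockets stand fully home on the drawer floor (underside within 1.3 mm of it, level within 0.025 rad) and at rest; vials, bottle and carton stand upright within 15 mm of where they were (all of step 2 and linear speed of each of pocket1, pocket2, pocket3, pocket4, pocket5, pocket6 below 0.01 m/s and angular speed of each of pocket1, pocket2, pocket3, pocket4, pocket5, pocket6 below 0.1 rad/s and angle between each of vial_a, vial_b, stock_bottle, carton's own z axis and vertical below 0.1 rad and distance of each of vial_a, vial_b, stock_bottle, carton from where it was at the start of the episode below 0.015 m); the robot touches nothing.
It fails at once if a pocket is lifted: its underside more than 12 mm above the drawer floor (z of any of pocket1, pocket2, pocket3, pocket4, pocket5, pocket6 in the frame of drawer above 0.02 m).
It fails at once if a vial, the bottle or the carton is moved more than 15 mm or tipped ((distance of vial_a from where it was at the start of the episode above 0.015 m or angle between vial_a's own z axis and vertical above 0.3 rad) or (distance of vial_b from where it was at the start of the episode above 0.015 m or angle between vial_b's own z axis and vertical above 0.3 rad) or (distance of stock_bottle from where it was at the start of the episode above 0.015 m or angle between stock_bottle's own z axis and vertical above 0.3 rad) or (distance of carton from where it was at the start of the episode above 0.015 m or angle between carton's own z axis and vertical above 0.3 rad)).
It also fails if it takes over 72 s, if anything falls off the work surface, if the arm or the gripper's body presses on something with over 40 N, if the wrist force passes 120 N, or if a joint passes its speed limit or range.

## Working session

There is one attempt and no reset: what is moved stays moved. The work goes in short steps, Python scripts to look and compute and a tool call to move; the robot and the scene stay as the last step left them, time stands still between calls to the robot, and variables do not carry over. Pictures are saved under pics/ and viewed, and the job is handed in when it is done.

Besides the shell and the picture viewer there is one more tool, called by a JSON object that holds its "name" and its "arguments", one argument or row to a line. move_arm: Moves the arm, as the interface text tells. Its arguments: {"type":"object","properties":{"motion":{"type":"array"},"jaw":{"type":"number"},"grip_force":{"type":"number"}},"required":["motion"]}

```bash
mkdir -p pics; python3 - <<'E'
from workcell import *
import cv2,numpy as np
s=observe();print(s)
for n in("top","scene"):
    f=grab_frame(n);print(n,f["fx"],f["fy"],f["cx"],f["cy"],np.round(f["T"],4).tolist())
    cv2.imwrite(f"pics/{n}0.png",f["frame"][...,::-1])
print(tips_ahead)
E
```

```text
{'clock': 0.0, 'qpos': array([ 1.10080021,  0.52204493, -0.0363214 ,  1.60000012,  0.02119886,
        1.02110288, -0.11278461]), 'qd': array([-7.68201199e-04,  1.12657575e-03, -1.66972164e-03,  3.77254239e-05,
        2.18995696e-04,  6.91008408e-04, -1.78370967e-03]), 'joint_efforts': array([ 7.18703286e-04, -9.27139950e+01,  1.98056437e+00, -3.69942927e+01,
        1.79323921e-02,  8.15765932e-03,  4.86713475e-05]), 'position': array([ 0.24311277, -0.57544127,  0.25570934]), 'tool_rot': array([-3.14042548e+00,  8.56990358e-05,  3.99795642e-01]), 'force': array([ 0.39911982,  0.51697512, -0.41351516]), 'moment': array([-0.03039403,  0.0336998 ,  0.0057067 ]), 'grip_width': 0.0857596268934132}
top 437.4041279173426 437.4041279173426 321.62045092637686 240.67971752748997 [[0.0078, -0.9893, 0.1457, 0.4328], [-0.9997, -0.0113, -0.0236, 0.0448], [0.025, -0.1455, -0.989, 0.9027], [0.0, 0.0, 0.0, 1.0]]
scene 506.1725489282049 506.1725489282049 315.60696593262685 232.9154219547057 [[0.3611, 0.8117, -0.4591, 1.0501], [0.9325, -0.313, 0.1801, -0.1339], [0.0024, -0.4932, -0.8699, 0.9234], [0.0, 0.0, 0.0, 1.0]]
0.025
```

View pics/top0.png

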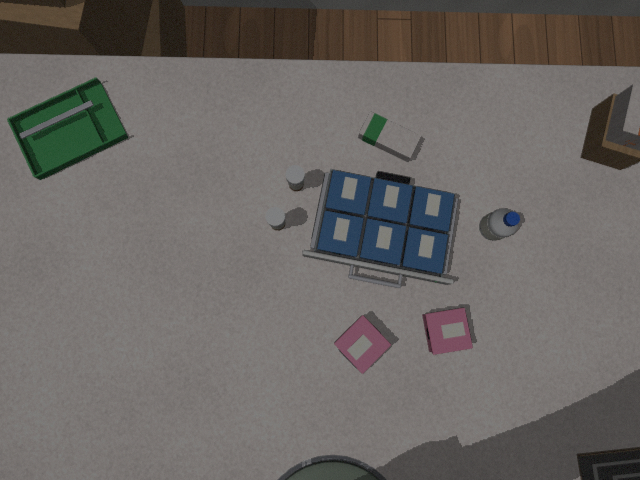

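View pics/scene0.png

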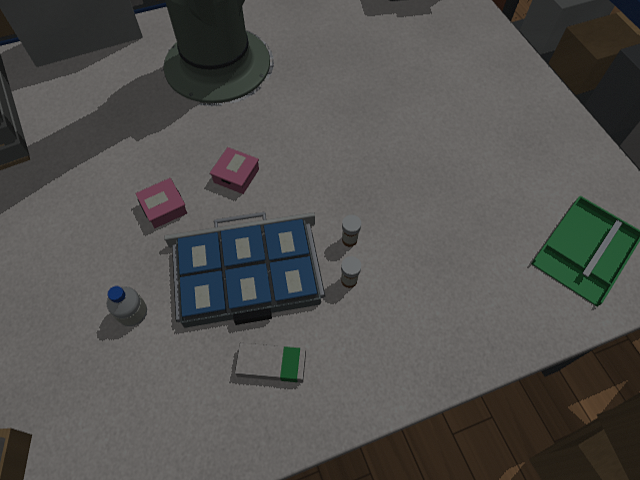

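```bash
cat > h.py <<'E'
import cv2,numpy as np
from workcell import *
def plane(f,uv,z):
    uv=np.atleast_2d(uv).astype(float);T=np.array(f["T"])
    d=np.c_[(uv[:,0]-f["cx"])/f["fx"],(uv[:,1]-f["cy"])/f["fy"],np.ones(len(uv))]@T[:3,:3].T
    return (T[:3,3]+d*((z-T[2,3])/d[:,2])[:,None])[:,:2]
def proj(f,P):
    T=np.array(f["T"]);c=(np.atleast_2d(P)-T[:3,3])@T[:3,:3]
    return np.c_[c[:,0]/c[:,2]*f["fx"]+f["cx"],c[:,1]/c[:,2]*f["fy"]+f["cy"]]
E
python3 - <<'E'
from h import *
from scipy.optimize import least_squares
N=[(-.043,.086),(-.043,0),(-.043,-.086),(.043,.086),(.043,0),(.043,-.086)]
for n in("top","scene"):
    f=grab_frame(n);a=f["frame"];h=cv2.cvtColor(a,cv2.COLOR_RGB2HSV)
    m=((h[...,0]>98)&(h[...,0]<120)&(h[...,1]>130)&(h[...,2]>60)).astype(np.uint8)
    if n=="scene": m[:200]=0;m[:,:165]=0;m[:, 330:]=0
    else: m[:160]=0;m[:,:300]=0;m[:,470:]=0;m[290:]=0
    big=cv2.resize(a,None,fx=4,fy=4,interpolation=cv2.INTER_CUBIC)
    r,s=(160,300) if n=="top" else (205,160)
    cv2.imwrite(f"pics/{n}_crop.png",big[r*4:(r+135)*4,s*4:(s+175)*4,::-1])
    k,l,st,c=cv2.connectedComponentsWithStats(m)
    res=[]
    for i in range(1,k):
        if st[i,4]<200: continue
        cs,_=cv2.findContours((l==i).astype(np.uint8),cv2.RETR_EXTERNAL,cv2.CHAIN_APPROX_NONE)
        p=plane(f,cs[0][:,0],.046)
        rr=cv2.minAreaRect((p*1000).astype(np.float32))
        res.append(rr[0]);print(n,st[i,4],np.round(c[i],1),np.round(rr[0],1),np.round(rr[1],1),round(rr[2],1))
E
```

```text
top 1023 [347.5 193.4] [658.9 -28. ] [78.2 77.8] 79.2
top 1031 [389.6 201.4] [ 643.4 -112.5] [78.6 79. ] 79.2
top 1051 [431.2 209.8] [ 627.3 -196.7] [78.7 78.3] 79.5
top 997 [340.  234.2] [574.8 -12.4] [78.7 78.7] 79.2
top 1058 [382.5 242.4] [559.6 -97.3] [79.  79.1] 79.2
top 1076 [424.5 250.9] [ 543.  -180.8] [78.8 78.7] 79.5
scene 1079 [285.4 238.1] [577.4 -12.3] [78.4 78.2] 79.3
scene 1102 [242.  244.1] [559.4 -96.3] [78.9 78. ] 79.5
scene 1139 [198.4 251.9] [ 545.3 -180.8] [78.5 78.7] 79.2
scene 1233 [292.1 276.8] [661.4 -28.4] [78.1 78.9] 79.3
scene 1265 [247.2 284.3] [ 645.4 -112.5] [78.4 78.8] 79.3
scene 1307 [201.6 291.9] [ 629.4 -196.7] [78.7 78.8] 79.2
```

```bash
ls pics
```

```text
scene0.png
scene_crop.png
top0.png
top_crop.png
```

Both cameras locate the six lids. The drawer centre is about (602, -105) mm with yaw -0.187. Comparing the two cameras, pocket2 (top image pixel 382,242) stands out by about 2.5 mm, which fits a lid sitting about 4 mm high. I'll test that one first. The pink boxes at (362,343) and (448,330) are look-alikes and stay untouched.

View pics/scene_crop.png

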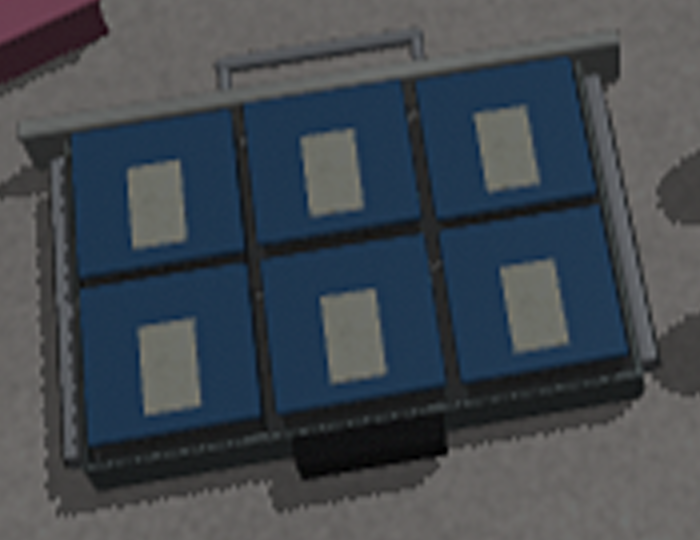

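{"name": "move_arm", "arguments": {
  "motion": [
    [[24,40,0],[0,0,-0.05]],
    [[53,90,0],[0,0,-0.11]],
    [[82,139,0],[0,0,-0.17]],
    [[111,188,0],[0,0,-0.23]],
    [[140,237,0],[0,0,-0.29]],
    [[169,286,0],[0,0,-0.35]],
    [[198,335,0],[0,0,-0.41]],
    [[227,384,-20],[0,0,-0.47]],
    [[256,433,-50],[0,0,-0.53]],
    [[287,485,-80],[0,0,-0.587]],
    [[287,485,-100],[0,0,-0.587]],
    [[287,485,-100],[0,0,-0.587]]
  ],
  "jaw": 0,
  "grip_force": 20
}}

```text
clock: 1.7
position: [0.5295, -0.09, 0.155]
tool_rot: [3.141, 0.003, -0.186]
force: [-0.1, 0.0, 0.1]
grip_width: -0.0001
```

In the crop, the front-middle lid (about 242,244 in the scene image) sits shifted toward the front plate compared with its neighbours, as the cameras suggested. Descending to just above it.

{"name": "move_arm", "arguments": {
  "motion": [
    [[0,-1,-30],[0,0,0]],
    [[0,-1,-55],[0,0,0]],
    [[0,-1,-68],[0,0,0]],
    [[0,-1,-73],[0,0,0]],
    [[0,-1,-73],[0,0,0]]
  ]
}}

```text
clock: 2.33
position: [0.5305, -0.092, 0.0839]
tool_rot: [3.142, -0.001, -0.188]
force: [0.4, -0.7, 0.1]
grip_width: -0.0001
```

```bash
python3 - <<'E'
from h import *
f=grab_frame("wrist");cv2.imwrite("pics/w1.png",f["frame"][...,::-1])
f=grab_frame("scene");cv2.imwrite("pics/s1.png",cv2.resize(f["frame"][190:340,140:340,::-1],None,fx=4,fy=4))
E
```

```text
(no output)
```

View pics/s1.png

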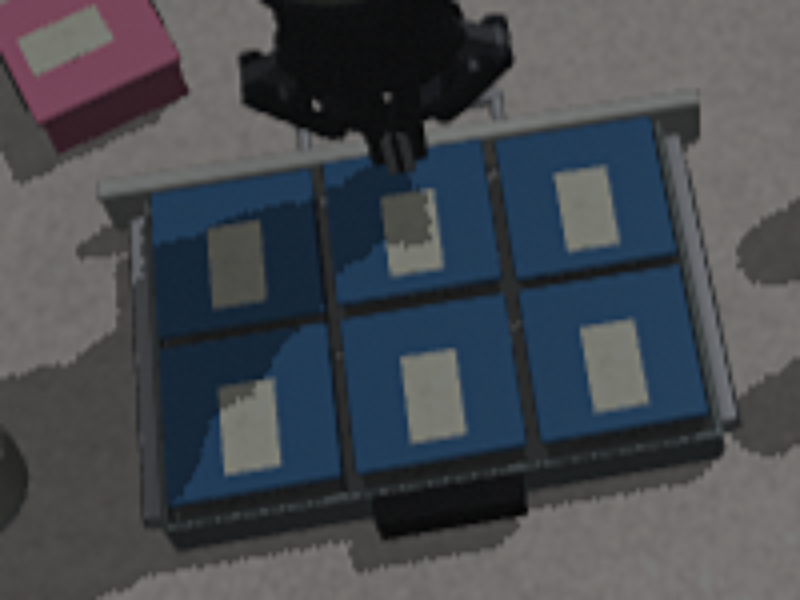

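View pics/w1.png

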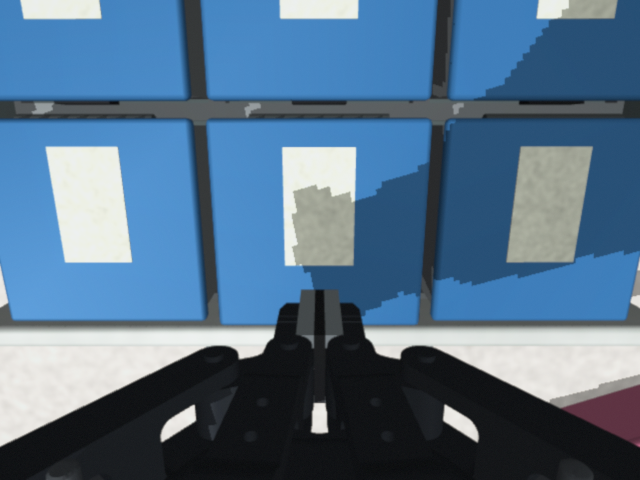

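The fingertips are over the front edge of pocket2: about (320,300) in the wrist image, lid centre about (319,210). Pressing gently.

{"name": "move_arm", "arguments": {
  "motion": [
    [[0,0,-3],[0,0,0]],
    [[0,0,-5],[0,0,0]],
    [[0,0,-6],[0,0,0]],
    [[0,0,-7],[0,0,0]],
    [[0,0,-7.5],[0,0,0]],
    [[0,0,-8],[0,0,0]]
  ]
}}

```text
clock: 3.18
position: [0.5303, -0.0917, 0.0753]
tool_rot: [-3.142, -0.0, -0.187]
force: [-0.3, 0.1, 0.2]
grip_width: 0.0002
```

{"name": "move_arm", "arguments": {
  "motion": [
    [[0,0,-0.5],[0,0,0]],
    [[0,0,-1],[0,0,0]],
    [[0,0,-1.5],[0,0,0]],
    [[0,0,-2],[0,0,0]],
    [[0,0,-2],[0,0,0]]
  ]
}}

```text
clock: 3.8
position: [0.5301, -0.0917, 0.0734]
tool_rot: [3.142, 0.0, -0.187]
force: [-3.2, 0.5, 7.4]
grip_width: 0.0003
```

```bash
python3 - <<'E'
from h import *
print(observe()["position"],observe()["force"])
f=grab_frame("wrist");cv2.imwrite("pics/w2.png",f["frame"][...,::-1])
E
```

```text
[ 0.53005349 -0.09169116  0.0734307 ] [-3.19104329  0.5044751   7.42940341]
```

View pics/w2.png

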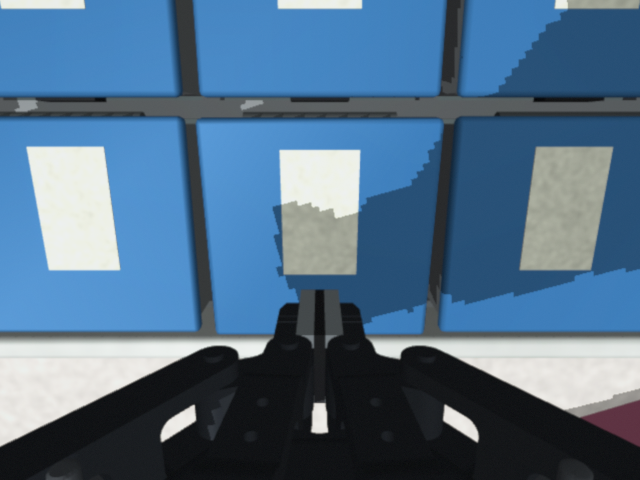

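Pocket2 rocks. Its rear edge rose (it now spans columns 198–443, was 208–432) and the fingers read 7 N. I'll hold briefly, then release and move to its middle.

{"name": "move_arm", "arguments": {
  "motion": [
    [[0,0,0.5],[0,0,0]],
    [[0,0,0.5],[0,0,0]],
    [[0,0,3],[0,0,0]],
    [[0,0,8],[0,0,0]],
    [[0,0,14],[0,0,0]],
    [[15,-3,15],[0,0,0]],
    [[30,-5.5,15],[0,0,0]],
    [[30,-5.5,15],[0,0,0]],
    [[30,-5.5,15],[0,0,0]]
  ]
}}

```text
clock: 4.97
position: [0.5596, -0.0971, 0.0883]
tool_rot: [3.142, 0.001, -0.187]
force: [0.1, -0.8, 0.3]
grip_width: -0.0
```

```bash
python3 - <<'E'
from h import *
print(observe()["position"],observe()["force"])
f=grab_frame("wrist");cv2.imwrite("pics/w3.png",f["frame"][...,::-1])
E
```

```text
[ 0.55963489 -0.09712957  0.08833057] [ 0.05255624 -0.79092634  0.26631031]
```

View pics/w3.png

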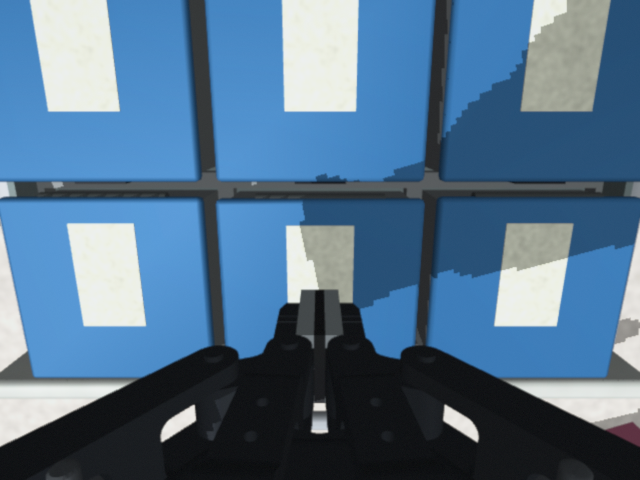

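The fingertips are at about (320,295), over the label in the middle of pocket2, and the lid looks level again. Pressing down in the middle.

{"name": "move_arm", "arguments": {
  "motion": [
    [[0,0,-6],[0,0,0]],
    [[0,0,-10],[0,0,0]],
    [[0,0,-12],[0,0,0]],
    [[0,0,-13],[0,0,0]],
    [[0,0,-14],[0,0,0]],
    [[0,0,-15],[0,0,0]],
    [[0,0,-16],[0,0,0]],
    [[0,0,-16],[0,0,0]]
  ]
}}

```text
clock: 6.02
position: [0.5603, -0.0972, 0.0726]
tool_rot: [3.142, -0.0, -0.187]
force: [-2.2, 1.0, 5.6]
grip_width: 0.0002
```

{"name": "move_arm", "arguments": {
  "motion": [
    [[0,0,-0.5],[0,0,0]],
    [[0,0,-1],[0,0,0]],
    [[0,0,-1.5],[0,0,0]],
    [[0,0,-2],[0,0,0]],
    [[0,0,-2],[0,0,0]]
  ]
}}

```text
clock: 6.65
position: [0.5603, -0.0972, 0.0711]
tool_rot: [-3.142, -0.0, -0.187]
force: [-4.7, 0.8, 14.9]
grip_width: 0.0001
```

{"name": "move_arm", "arguments": {
  "motion": [
    [[0,0,-0.5],[0,0,0]],
    [[0,0,-1],[0,0,0]],
    [[0,0,-1.5],[0,0,0]],
    [[0,0,-2],[0,0,0]],
    [[0,0,-2],[0,0,0]]
  ]
}}

```text
clock: 7.28
position: [0.5603, -0.0972, 0.0708]
tool_rot: [3.142, -0.001, -0.188]
force: [-17.7, 2.9, 55.5]
grip_width: -0.0002
```

It has bottomed out: the tips stop at 45.8 mm and the force rises steeply. Lifting clear to check.

{"name": "move_arm", "arguments": {
  "motion": [
    [[0,0,3],[0,0,0]],
    [[0,0,12],[0,0,0]],
    [[0,0,40],[0,0,0]],
    [[0,0,90],[0,0,0]],
    [[-30,-30,140],[0,0,0]],
    [[-65,-80,160],[0,0,0]],
    [[-100,-130,160],[0,0,0]],
    [[-130,-180,160],[0,0,0]],
    [[-160,-230,160],[0,0,0]],
    [[-190,-280,160],[0,0,0]],
    [[-220,-330,160],[0,0,0]],
    [[-240,-370,160],[0,0,0]]
  ]
}}

```text
clock: 8.78
position: [0.3184, -0.4692, 0.2287]
tool_rot: [3.141, -0.0, -0.189]
force: [0.8, 0.8, 0.6]
grip_width: -0.0002
```

```bash
python3 - <<'E'
from h import *
print(observe()["position"],observe()["force"])
for n in("top","scene"):
    f=grab_frame(n);a=f["frame"];h=cv2.cvtColor(a,cv2.COLOR_RGB2HSV)
    cv2.imwrite(f"pics/{n}9.png",a[...,::-1])
    m=((h[...,0]>98)&(h[...,0]<120)&(h[...,1]>130)&(h[...,2]>35)).astype(np.uint8)
    if n=="scene": m[:200]=0;m[:,:165]=0;m[:, 330:]=0
    else: m[:160]=0;m[:,:300]=0;m[:,470:]=0;m[290:]=0
    k,l,st,c=cv2.connectedComponentsWithStats(m)
    for i in range(1,k):
        if st[i,4]<200: continue
        cs,_=cv2.findContours((l==i).astype(np.uint8),cv2.RETR_EXTERNAL,cv2.CHAIN_APPROX_NONE)
        rr=cv2.minAreaRect((plane(f,cs[0][:,0],.046)*1000).astype(np.float32))
        print(n,st[i,4],np.round(c[i],1),np.round(rr[0],1),np.round(rr[1],1),round(rr[2],1))
E
```

```text
[ 0.31841716 -0.46919884  0.22873258] [0.82517265 0.7702991  0.57178587]
top 1040 [347.6 193.3] [658.2 -28.2] [78.6 79. ] 79.2
top 1038 [389.7 201.5] [ 642.5 -112.5] [78.9 79.8] 79.2
top 1047 [431.3 210. ] [ 626.5 -196.4] [79.2 79. ] 79.1
top 1022 [339.9 233.8] [574.6 -12.3] [78.5 79.9] 79.2
top 1040 [382.2 242.7] [558.6 -96.4] [78.2 79.1] 79.2
top 1068 [424.4 251.2] [ 542.6 -180.7] [79.4 79.8] 79.2
scene 1110 [285.4 238.4] [578.1 -12.4] [79.1 79.9] 79.2
scene 1130 [242.2 245.3] [562.1 -96.7] [78.8 80.1] 79.0
scene 1172 [198.6 252.2] [ 546.  -180.7] [79.1 80.1] 79.4
scene 1269 [292.2 277.2] [662.1 -28.3] [79.1 80.2] 79.3
scene 1293 [247.2 284.6] [ 645.9 -112.6] [78.9 79.9] 79.4
scene 1345 [201.7 292.3] [ 630.2 -196.7] [79.1 80.4] 79.2
```

View pics/scene9.png

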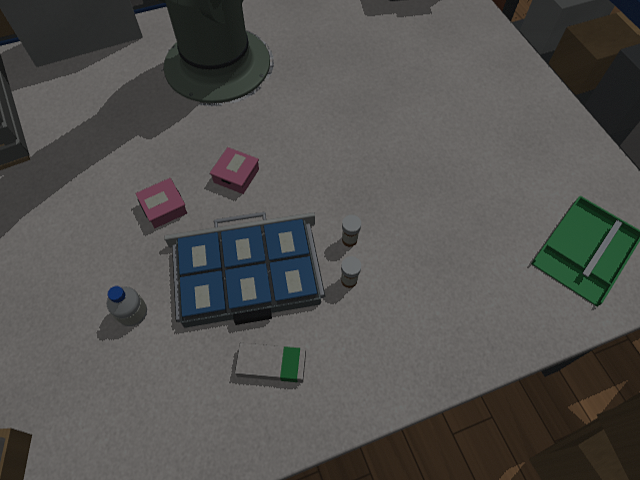

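The camera-to-camera offset of pocket2 (+3.5 mm) now matches the other five (+3.4 to +3.9). The vials, bottle and carton stand where they were.

```bash
python3 -c "
from workcell import *
print(job_done())"
```

```text
the job is handed in; nothing more can be done
None
```

The undocked pocket was pocket2 (front row, middle). It is now pressed home, and I handed the job in after about 9 s of the 72 s allowed.

- **Finding it:** Comparing the two fixed cameras, pocket2's lid position disagreed with the other five by about 2.5 mm, which fits a lid standing about 4 mm high. So I tested it first and did not press the other five.
- **Rocking:** I pressed its front edge and the wrist image showed its rear edge rise. The reading was 7 N, a little over the 1–5 N suggested for the rocking press. After I let go, it looked level again.
- **Docking:** I pressed the middle until it bottomed out, with the fingertips at 45.8 mm (docked lid height is 46 mm). The peak force was about 55 N, well above the 10 N needed but under the 120 N wrist limit.
- **Last checks:** Pocket2's camera-to-camera offset now matches the other five lids within about 0.5 mm. The vials, bottle, carton and pink boxes appear unmoved in the final picture, which I judged by eye. The arm was well clear of everything. None of the final checks failed or disagreed.

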